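Tap a bearing cup square into a drum-stand housing

ROBOT

A 6-joint arm with a two-finger parallel gripper is mounted at the origin on the work surface. World frame = base frame: x ahead of the robot, y to its left, z up, the work surface at z = 0. Lengths are in m, angles in rad, forces in N, time in s.
With the tool pointing down it reaches from about 0.375 to 0.925 m from the base axis. Payload 5.7 kg.
Tool frame: the origin (TCP) lies on the centre line of the jaws, within the pads' length; the fingertips stand robot.tips_ahead ahead of it and the grasp point (between the pads) lies 2 mm behind it (robot.tips_ahead is the distance from the TCP to the fingertips, in m); x points along the fingers, y is the direction in which the jaws open and shut, and the axes are right-handed (so a half turn about x gives the same grasp; the last joint's range is limited). The gripper opens to 85 mm and grips with 20 to 120 N. Pads are 22 mm wide; open, the fingers measure 114 mm over their backs; the gripper's body (76 mm by 85 mm) begins 54 mm behind the grasp point. The pads swing forward as they close: fully open they stand 13 mm farther back than shut.
Start: joints at [1.225, 0.359, 1.51, -0, 1.272, -0.115], TCP at [0.137, 0.584, 0.248] pointing down, gripper open.
Joint ranges: [-2.97, 2.97], [-1.01, 2.36], [0.21, 2.38], [-0.96, 4.11], [0.2, 2.71], [-2.98, 2.98]. Speed limits (rad/s): [2.39, 2.39, 3.14, 3.14, 3.14, 3.14].

INTERFACE

Orientations are given as a rotation vector (axis times angle).
In Python, from bench import robot, optics, models gives the robot as it stands.
- The arm moves only by the tool step_arm, never from a script. Its argument "plan" is one flat list of numbers, 7 for each row, row after row: the turn, a rotation vector about the tool's x, y, z in degrees, then the shift along the tool's x, y, z in mm, then the finger opening in mm, from 0 to 85.4. In form: [rx, ry, rz, x, y, z, claw, rx, ry, rz, x, y, z, claw, ...]. A call has 1 to 20 rows; each row shifts and turns the commanded pose from where the row before left it, along the tool's axes as they then stand; what a row does not reach is not made up. A row lasts 1/12 s, in which the tool goes at most 41.7 mm and 7.16 degrees, less where a joint would pass 70% of its speed; a pose out of reach is approached as far as the arm can. A call with a gripper value outside its range is refused whole. The fingers move at their own pace and stop on an object; the grip force is fixed at half the most. Time passes only in rows, so rows that do not move let the fingers close. It gives the time, the measured TCP pose, the force and the opening at its end, in the units of the state.
- robot.get_state(): the state, without advancing time (a new reading comes with each control period).
- optics.get_image(name): name is "scene" or "side" or "wrist"; returns the picture (480x640x3 uint8, red, green, blue); there is no depth.
- optics.camera_info(name): a dict with "camera_matrix" (3x3 intrinsics, pixels), "R" (3x3) and "t" (3): a world point X has camera coordinates R X + t. Camera axes: x right, y down, z forward; pixel columns grow to the right and rows downward; lengths in m; the calibration is good to about 2 mm. A picture is of the moment at which its call begins: read the wrist's pose just before it. camera_info takes no time and is no camera call; for the wrist camera it gives the pose at the moment of the call.
- robot.job_done(): hands the job in, once; it reports no verdict.
Trained networks look in the newest picture that a camera, given by its name, has taken for a name from the list of things; names that differ only in an ending like _2 or _b are one class to them, and where a whole thing is asked for, a point or a joint stands for the part that bears it (a point fixed in the world has none). Each returns a list of dicts, best first, with "conf" (0 to 1); they miss things now and then, are a little off and sometimes report something else, mostly with a low value. They report only what shows in the picture. A call takes as long as a camera call. They do not tell look-alikes from the thing itself.
- models.regions_of(camera, thing): "mask" (480x640 bool, what is visible of it) and "uv" ([column, row] in pixels, amid what is visible of it).
- models.mark_of(camera, thing): "uv" ([column, row] in pixels: a listed point, or the origin of a listed thing).
The state is a dict: "t": time; "q": joint angles; "joint_velocities": joint speeds; "effort": joint torques, N m; "ee_pos": TCP position; "orientation": TCP orientation; "force": force on the tool from outside, world axes, zero at the start; "torque": the same for the moment, N m; "width": opening from 0.0 (shut) to 1.0 (fully open).
Only numpy, scipy, OpenCV 4.12 (cv2) and the standard library are available. Lean on these libraries where they do the work, as an engineer would, in place of code of your own. Each camera call takes 0.05 s, during which the arm holds its last target. There are 200 camera calls.

TASK

The steel bearing cup has only been started in the red housing: take the brass drift out of its wooden block and use its tip to work the cup fully home, pressing lightly and alternately round the rim so that it goes in square and never cocks, and finish with a firm push of about 25 N on the rim to be sure it sits solid. Then stand the drift back in its hole and let go. Do not push the cup with the gripper and leave the other things on the bench alone.

Things in the scene. Friction and masses are not known exactly. Their poses are not given: they have to be found in the camera images.
- cup: Bearing cup: bare steel ring, outer diameter 64 mm, inner 42 mm, 18 mm high: the rim is a flat band 11 mm wide (radius 21 to 32 mm), open in the middle. Origin at the centre of its top face, z along its axis, up. It starts 8 to 10 mm proud of the boss and up to 2 degrees out of square. More than 5 degrees (0.09 rad) of tilt, or more than 35 N on it, spoils the fit
- cup_top (a point): Centre of the cup's top face, z up. The fit is tight and the cup stays where it is pushed. Pressing one side of the rim with roughly 8 to 14 N drives that side down; the far side stays or lifts slightly, so it tilts about 1 to 2 degrees per mm pressed, and pressing the opposite side levels it. A rim point that has reached the shoulder is solid: force rises at once. Home: the whole rim solid
- bore (a point): Centre of the bore's mouth, on the flat round top face (98 mm diameter) of the boss of the red housing, 46 mm above the bench; z up. The housing is fixed: foot 140 x 140 x 20 mm with bolt heads up to 30 mm high at its corners, and on it the boss. A shoulder in the bore stops the cup when its top face is 3 mm above this point
- drift_mid (a point): Middle of the brass drift, a plain round bar 20 mm in diameter and 130 mm long, 0.25 kg or so, standing upright in its block at the start; z along the bar, its tip end 65 mm below this point. The last 6 mm taper to a flat tip 14 mm in diameter. In the block its lower 35 mm are in the hole
- drift: The drift again, its origin at the centre of its flat tip (the lower end), z up along the bar. 18 to 30 N held for a moment through this tip on the rim of the seated cup shows that it sits solid
- block_hole (a point): Centre of the mouth of the hole in the drift's block, on the block's top face 45 mm above the bench; z up. The block is pale wood, 80 x 80 x 45 mm, fixed; the hole is 24 mm in diameter with a 3 mm chamfer and 35 mm deep
- tin: Bystander: white jar with an orange cap, 60 mm in diameter, 70 mm high; origin at the centre of its underside
- cone: Bystander: steel bearing cone with a ring of dark rollers, 57 mm in diameter, 20 mm high, lying on the bench; origin at the centre of its underside
- wrench: Bystander: wrench, 170 mm long, lying flat along its x axis
There are look-alikes about, which are no part of the job. There is more than one size of the part that bears cup; the job needs the middle-sized. There is more than one size of the part that bears block_hole; the job needs the larger.

How it is judged:
By the outcome, as a careful person would: the job done as asked, in the order asked, and still so for the second after the job is handed in, with the robot touching nothing.
It also fails if it takes over 64 s, if anything falls off the work surface, if the arm or the gripper's body presses on something with over 40 N, if the wrist force passes 120 N, or if a joint passes its speed limit or range.

## Working session

There is one attempt and no reset: what is moved stays moved. The work goes in short steps, Python scripts to look and compute and a tool call to move; the robot and the scene stay as the last step left them, time stands still between calls to the robot, and variables do not carry over. Pictures are saved under pics/ and viewed, about 8 in all and at most 12, crops included, and the job is handed in when it is done.

Besides the shell and the picture viewer there is one more tool, called after "Request:" in YAML: its name, and indented under it one key for each argument. step_arm: Moves the arm, as the interface text tells. Its arguments: {"type":"object","properties":{"plan":{"type":"array"}},"required":["plan"]}

```bash
mkdir -p pics; ls; cat > h.py <<'E'
import numpy as np, cv2
from bench import robot, optics, models
def ray(cam,uv):
    c=optics.camera_info(cam);K=np.array(c["camera_matrix"]);R=np.array(c["R"]);t=np.array(c["t"])
    d=R.T@np.linalg.inv(K)@np.array([uv[0],uv[1],1.]);return -R.T@t,d
def atz(cam,uv,z):
    o,d=ray(cam,uv);return o+d*(z-o[2])/d[2]
def proj(cam,X):
    c=optics.camera_info(cam);p=np.array(c["camera_matrix"])@(np.array(c["R"])@np.array(X)+np.array(c["t"]));return p[:2]/p[2]
def tri(l):
    A=0;b=0
    for cam,uv in l:
        o,d=ray(cam,uv);d=d/np.linalg.norm(d);P=np.eye(3)-np.outer(d,d);A=A+P;b=b+P@o
    return np.linalg.solve(A,b)
def save(cam,name):
    im=optics.get_image(cam);cv2.imwrite("pics/"+name,im[:,:,::-1]);return im
E
python3 - <<'E'
from h import *
s=robot.get_state();print({k:np.round(v,3).tolist() for k,v in s.items()},robot.tips_ahead)
a=save("scene","s0.png");b=save("side","d0.png");save("wrist","w0.png")
z={"cup_top":.057,"bore":.046,"drift_mid":.075,"block_hole":.045,"tin":0,"cone":0,"wrench":0}
for c in("scene","side","wrist"):
    for n in z:
        for r in models.mark_of(c,n):
            print(c,n,np.round(r["uv"]),round(r["conf"],2),np.round(atz(c,r["uv"],z[n]),3)[:2])
E
```

```text
pics
{'t': 0.0, 'q': [1.225, 0.359, 1.511, -0.0, 1.272, -0.115], 'joint_velocities': [0.0, 0.0, 0.001, 0.0, 0.001, -0.0], 'effort': [0.002, -52.765, -27.862, 0.0, 0.014, -0.0], 'ee_pos': [0.137, 0.583, 0.247], 'orientation': [0.18, 1.564, -0.183], 'force': [1.061, 1.029, 0.032], 'torque': [-0.011, 0.025, -0.018], 'width': 0.997} 0.017
scene cup_top [375. 299.] 0.97 [0.567 0.131]
scene cup_top [368. 219.] 0.9 [ 0.351 -0.077]
scene cup_top [325. 396.] 0.59 [0.788 0.225]
scene cup_top [270. 242.] 0.2 [ 0.596 -0.157]
scene bore [322. 395.] 0.92 [0.786 0.214]
scene bore [365. 219.] 0.69 [ 0.343 -0.095]
scene bore [374. 304.] 0.56 [0.569 0.131]
scene drift_mid [264. 221.] 0.72 [ 0.567 -0.217]
scene drift_mid [376. 303.] 0.58 [0.589 0.151]
scene block_hole [240. 214.] 0.96 [ 0.563 -0.329]
scene block_hole [266. 230.] 0.89 [ 0.561 -0.221]
scene tin [180. 254.] 0.65 [ 0.739 -0.328]
scene tin [264. 219.] 0.48 [ 0.488 -0.329]
scene cone [430. 426.] 0.8 [0.675 0.345]
scene wrench [283. 196.] 0.7 [ 0.367 -0.399]
side cup_top [228. 291.] 0.94 [ 0.352 -0.081]
side cup_top [304. 203.] 0.67 [0.568 0.129]
side cup_top [372. 175.] 0.42 [0.762 0.178]
side bore [307. 204.] 0.85 [0.577 0.134]
side bore [377. 177.] 0.71 [0.777 0.182]
side bore [229. 288.] 0.55 [ 0.355 -0.065]
side drift_mid [349. 310.] 0.59 [ 0.563 -0.208]
side block_hole [350. 321.] 0.76 [ 0.564 -0.213]
side block_hole [365. 388.] 0.65 [ 0.543 -0.349]
side block_hole [307. 200.] 0.35 [0.581 0.149]
side tin [455. 358.] 0.62 [ 0.735 -0.322]
side tin [303. 203.] 0.21 [0.582 0.193]
side cone [321. 163.] 0.57 [0.677 0.345]
side wrench [271. 451.] 0.74 [ 0.367 -0.385]
```

View pics/s0.png

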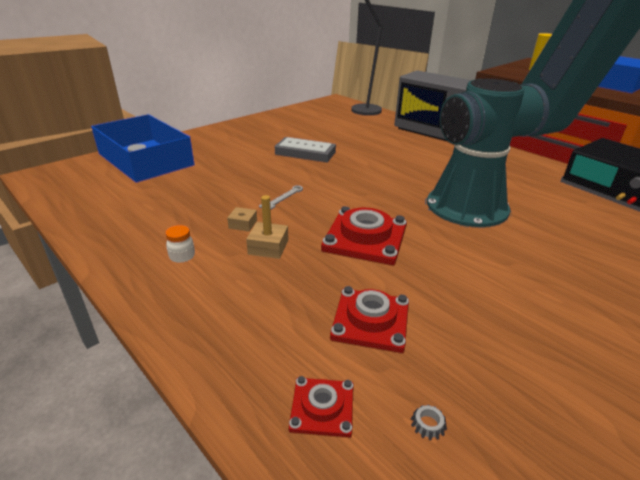

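View pics/d0.png

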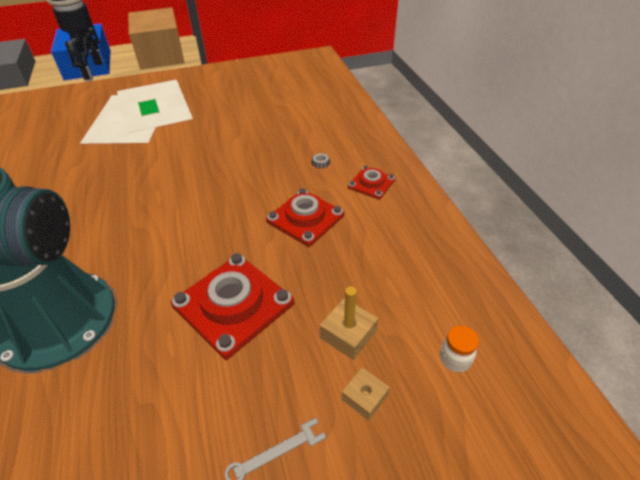

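Candidates for the cup housing, in scene pixels, are (368,219) large, (375,299) medium and (325,396) small. The medium one at (0.568, 0.130) should be it. For the block, (266,230) holds the drift and looks larger than the one at (240,214). I'll check the sizes and one enlarged crop.

```bash
python3 - <<'E'
from h import *
s=cv2.imread("pics/s0.png");d=cv2.imread("pics/d0.png")
a=[s[260:360,320:420],s[180:280,220:320],d[160:260,255:355],d[270:420,310:410]]
a=[cv2.resize(x,(400,300) if i<3 else (400,300),interpolation=cv2.INTER_CUBIC) for i,x in enumerate([s[270:360,315:435],s[185:275,215:335],d[165:255,245:365],d[280:430,275:475]])]
cv2.imwrite("pics/c0.png",np.vstack([np.hstack(a[:2]),np.hstack(a[2:])]))
for n,z in(("cup",.055),("drift",.14),("block_hole",.045)):
  P=[]
  for c in("scene","side"):
    optics.get_image(c)
    for r in models.regions_of(c,n)[:4]:
        k=max(cv2.findContours(r["mask"].astype(np.uint8),cv2.RETR_EXTERNAL,cv2.CHAIN_APPROX_NONE)[0],key=len)[:,0]
        X=np.array([atz(c,p,z) for p in k])[:,:2]
        (ctr,rad)=cv2.minEnclosingCircle(X.astype(np.float32)*1000)
        print(n,c,np.round(r["uv"]),round(r["conf"],2),"ctr",np.round(ctr,1),"diam",round(2*rad,1),"ext",np.round(1000*np.ptp(X,axis=0)), "top px",k[k[:,1].argmin()])
E
```

```text
cup scene [320. 390.] 0.91 ctr [790.1 220.5] diam 43.8 ext [42. 42.] top px [322 384]
cup scene [376. 304.] 0.88 ctr [576.9 133.1] diam 74.6 ext [71. 72.] top px [365 291]
cup scene [365. 222.] 0.71 ctr [351.9 -85.1] diam 90.3 ext [87. 86.] top px [365 210]
cup side [228. 284.] 0.85 ctr [352.2 -73.9] diam 90.6 ext [84. 90.] top px [227 272]
cup side [305. 200.] 0.7 ctr [565.7 123.8] diam 73.7 ext [63. 73.] top px [298 196]
cup side [371. 175.] 0.62 ctr [762.2 182.3] diam 45.3 ext [41. 45.] top px [368 170]
drift scene [269. 214.] 0.55 ctr [ 606.9 -149.5] diam 170.4 ext [105. 141.] top px [265 195]
drift side [346. 308.] 0.71 ctr [ 546.9 -244.5] diam 84.2 ext [43. 80.] top px [348 287]
block_hole scene [266. 236.] 0.87 ctr [ 582.9 -188.6] diam 164.1 ext [139. 154.] top px [257 222]
block_hole scene [240. 217.] 0.78 ctr [ 574.9 -302.6] diam 120.3 ext [ 99. 113.] top px [236 208]
block_hole side [347. 329.] 0.98 ctr [ 553.  -227.7] diam 128.9 ext [117. 127.] top px [341 301]
block_hole side [365. 394.] 0.82 ctr [ 538.4 -356.3] diam 88.3 ext [82. 86.] top px [361 369]
```

View pics/c0.png

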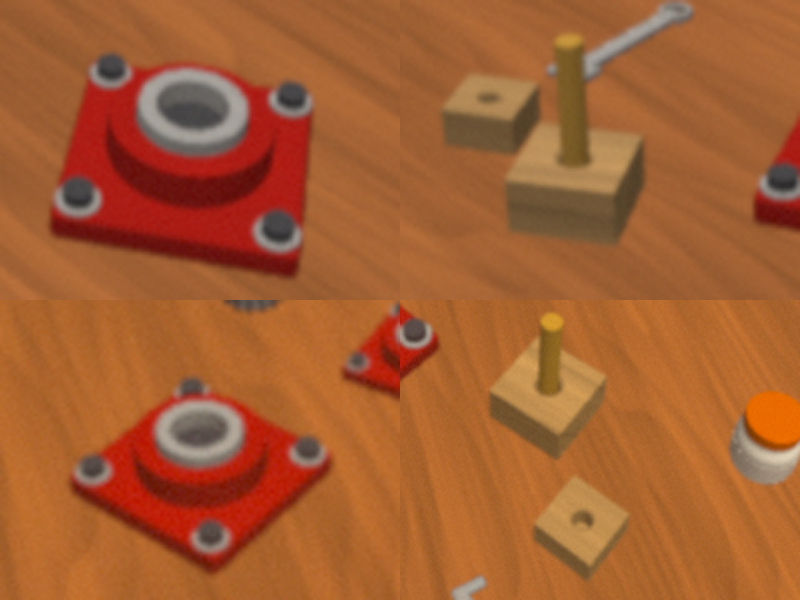

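The crops confirm it: the middle housing's cup (scene 376,299) measures about 64 mm plus its side wall, and the drift stands in the larger block (266,230). Next I'll get the tool axes and move shifts.

```bash
cat >> h.py <<'E'
from scipy.spatial.transform import Rotation as Ro
def pose():
    s=robot.get_state();return np.array(s["ee_pos"]),Ro.from_rotvec(s["orientation"]),s
def to(T):
    p,R,s=pose();return np.round(1000*R.inv().apply(np.array(T)-p),1)
E
python3 - <<'E'
from h import *
p,R,s=pose();print(np.round(R.as_matrix(),3),to([.50,.13,.26]),to([.5,-.215,.26]))
c=optics.camera_info("wrist");R0=np.array(c["R"]);o=-R0.T@np.array(c["t"])
print("cam in tool",R.inv().apply(o-p),"axis",R.inv().apply(R0[2]),c["camera_matrix"])
E
```

```text
[[ 0.     0.229  0.973]
 [-0.     0.973 -0.229]
 [-1.    -0.     0.   ]] [ -11.7 -359.1  457. ] [ -11.7 -694.9  535.9]
cam in tool [-0.12502876  0.00041531 -0.06859866] axis [9.62350803e-01 1.06226695e-04 2.71810451e-01] [[332.80626934   0.         324.14732041]
 [  0.         332.80626934 237.47948449]
 [  0.           0.           1.        ]]
```

Request:
step_arm:
  plan: [-6.6, 0, 0, 0, 0, 0, 85, -6.6, 0, 0, 0, 0, 0, 85, 0, 0, 0, 0, -28.3, 25.5, 85, 0, 0, 0, 0, -28.3, 25.5, 85, 0, 0, 0, 0, -28.3, 25.5, 85, 0, 0, 0, 0, -28.3, 25.5, 85, 0, 0, 0, 0, -28.3, 25.5, 85, 0, 0, 0, 0, -28.3, 25.5, 85, 0, 0, 0, 0, -28.3, 25.5, 85, 0, 0, 0, 0, -28.3, 25.5, 85, 0, 0, 0, 0, -28.3, 25.5, 85, 0, 0, 0, 0, -28.3, 25.5, 85, 0, 0, 0, 0, -28.3, 25.5, 85, 0, 0, 0, 0, -28.3, 25.5, 85, 0, 0, 0, 0, -28.3, 25.5, 85, 0, 0, 0, 0, -28.3, 25.5, 85, 0, 0, 0, 0, -28.3, 25.5, 85, 0, 0, 0, 0, -28.3, 25.5, 85]

```text
t: 3.3
ee_pos: [0.5461, 0.1294, 0.2484]
orientation: [0.001, 1.57, -0.0]
force: [1.1, 0.5, 0.6]
width: 0.991
```

Request:
step_arm:
  plan: [0, 0, 0, 0, 0, 0, 85, 0, 0, 0, 0, 0, 0, 85]

```text
t: 3.47
ee_pos: [0.5463, 0.1295, 0.2482]
orientation: [0.003, 1.571, -0.003]
force: [-0.4, 0.5, 0.1]
width: 0.998
```

```bash
python3 - <<'E'
from h import *
p,R,s=pose();print(s["t"],p,np.round(R.as_matrix(),4),s["force"])
im=save("wrist","w1.png")
for n,z in(("cup_top",.055),("bore",.046)):
  for r in models.mark_of("wrist",n): print(n,np.round(r["uv"],1),round(r["conf"],2),np.round(atz("wrist",r["uv"],z),4))
for r in models.regions_of("wrist","cup"):
    k=max(cv2.findContours(r["mask"].astype(np.uint8),cv2.RETR_EXTERNAL,cv2.CHAIN_APPROX_NONE)[0],key=len)[:,0]
    X=np.array([atz("wrist",q,.055) for q in k])[:,:2];c,ra=cv2.minEnclosingCircle(X.astype(np.float32)*1000);print(r["uv"],r["conf"],c,ra,np.ptp(X,axis=0))
hsv=cv2.cvtColor(im,cv2.COLOR_RGB2HSV);cv2.imwrite("pics/w1c.png",cv2.resize(im[100:400,120:520,::-1],(800,600)))
E
```

```text
3.4667 [0.54633478 0.12950627 0.24816364] [[ 2.0e-04  3.9e-03  1.0e+00]
 [-0.0e+00  1.0e+00 -3.9e-03]
 [-1.0e+00 -0.0e+00  2.0e-04]] [-0.39080771  0.54978061  0.12117857]
cup_top [390.4 399.8] 0.71 [0.7595 0.2079 0.055 ]
cup_top [322.5 240.6] 0.66 [0.5686 0.1302 0.055 ]
bore [387.3 394.4] 0.96 [0.7596 0.2067 0.046 ]
bore [325.2 237.2] 0.82 [0.5673 0.1334 0.046 ]
[394.4, 384.4] 0.79 (747.915771484375, 208.07106018066406) 20.43490982055664 [0.02720779 0.03641325]
[70.1, 30.0] 0.78 (361.2100830078125, -80.38231658935547) 43.01546096801758 [0.03559793 0.08603068]
[322.5, 252.3] 0.74 (566.0862426757812, 132.00927734375) 32.901893615722656 [0.06507667 0.06283199]
```

View pics/w1c.png

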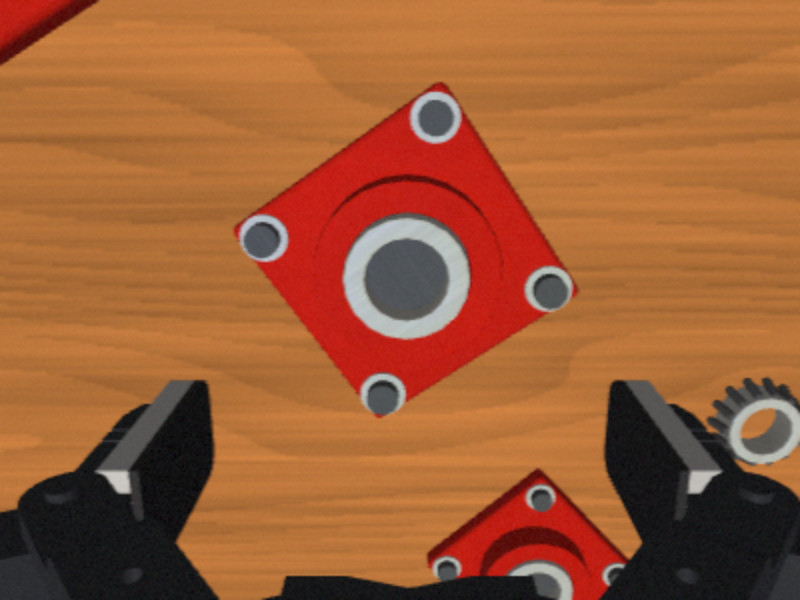

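The wrist crop shows the middle cup's ring centred at crop (406,276), which is full-image pixel (323,238). I'll fit it precisely offline and move over the drift.

```bash
python3 - <<'E'
from h import *
im=cv2.imread("pics/w1.png");h=cv2.cvtColor(im,cv2.COLOR_BGR2HSV)
m=((h[...,1]<60)&(h[...,2]>120)).astype(np.uint8)
n,l,st,ce=cv2.connectedComponentsWithStats(m);i=l[238,323-26];k=max(cv2.findContours((l==i).astype(np.uint8),cv2.RETR_EXTERNAL,cv2.CHAIN_APPROX_NONE)[0],key=len)
print(i,st[i]);e=cv2.fitEllipse(k);print(e,atz("wrist",e[0],.055),optics.camera_info("wrist")["t"])
X=np.array([atz("wrist",q,.055) for q in k[:,0]])[:,:2];print(np.ptp(X,axis=0),(X.max(0)+X.min(0))/2)
print("move",to([.55,-.215,.248]))
E
```

```text
9 [ 292  209   63   60 1655]
((322.8685302734375, 238.61277770996094), (59.204254150390625, 62.213565826416016), 91.70673370361328) [0.56629195 0.13127208 0.055     ] [-0.13202501 -0.55899711  0.23043429]
[0.06104917 0.0618887 ] [0.56693828 0.13137692]
move [ 2.000e-01 -3.471e+02  5.800e+00]
```

Request:
step_arm:
  plan: [0, 0, 0, 0, -34.3, 0, 70, 0, 0, 0, 0, -34.3, 0, 60, 0, 0, 0, 0, -34.3, 0, 60, 0, 0, 0, 0, -34.3, 0, 60, 0, 0, 0, 0, -34.3, 0, 60, 0, 0, 0, 0, -34.3, 0, 60, 0, 0, 0, 0, -34.3, 0, 60, 0, 0, 0, 0, -34.3, 0, 60, 0, 0, 0, 0, -34.3, 0, 60, 0, 0, 0, 0, -34.3, 0, 60, 0, 0, 0, 0, 0, 0, 60, 0, 0, 0, 0, 0, 0, 60]

```text
t: 4.67
ee_pos: [0.5448, -0.2122, 0.2483]
orientation: [0.001, 1.571, -0.001]
force: [0.1, -0.1, -1.1]
width: 0.705
```

```bash
python3 - <<'E'
from h import *
p,R,s=pose();print(s["t"],p,np.round(R.as_matrix(),4),s["force"])
im=save("wrist","w2.png")
for n,z in(("drift_mid",.075),("block_hole",.045),("drift",.01)):
  for r in models.mark_of("wrist",n): print(n,np.round(r["uv"],1),round(r["conf"],2),np.round(atz("wrist",r["uv"],z),4))
cv2.imwrite("pics/w2c.png",cv2.resize(im[100:400,120:520,::-1],(800,600)))
E
```

```text
4.6667 [ 0.5448085  -0.21215955  0.24834614] [[ 0.0e+00  1.7e-03  1.0e+00]
 [ 1.0e-04  1.0e+00 -1.7e-03]
 [-1.0e+00  1.0e-04  0.0e+00]] [ 0.1025627  -0.05757927 -1.08490608]
drift_mid [321.4 241.4] 0.67 [ 0.5641 -0.2122  0.075 ]
block_hole [195.7 213.2] 0.91 [ 0.5436 -0.3384  0.045 ]
block_hole [319.5 230.9] 0.88 [ 0.5619 -0.2141  0.045 ]
drift [320.  222.1] 0.83 [ 0.5609 -0.214   0.01  ]
```

View pics/w2c.png

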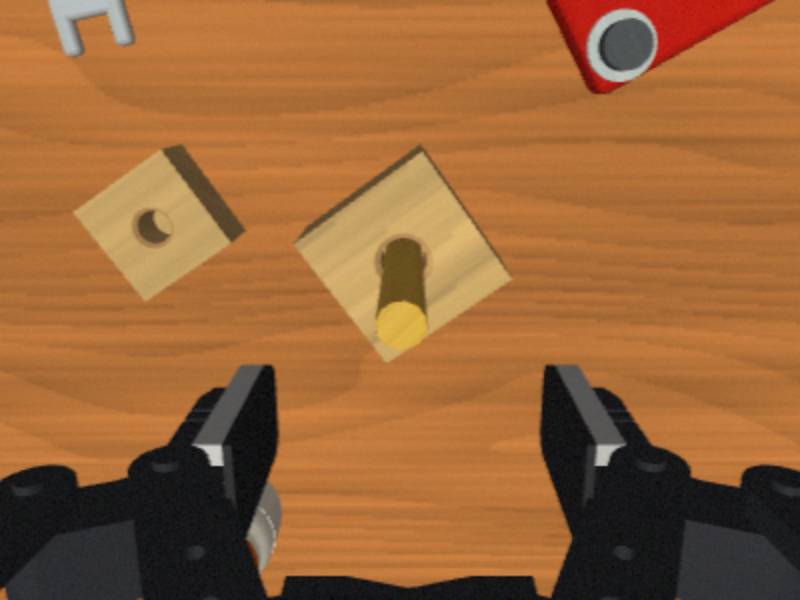

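The drift's top is at crop (401,326), full-image (320.7,263). The block's hole is at crop (404,258), full-image (322,229).

```bash
python3 - <<'E'
from h import *
print("top",atz("wrist",(320.7,263),.14),"hole",atz("wrist",(322.2,229),.045))
im=cv2.imread("pics/w2.png");h=cv2.cvtColor(im,cv2.COLOR_BGR2HSV)
m=((h[...,0]>18)&(h[...,0]<30)&(h[...,1]>150)&(h[...,2]>170)).astype(np.uint8)
n,l,st,ce=cv2.connectedComponentsWithStats(m);i=l[263,321];print(st[i],ce[i],atz("wrist",ce[i],.14))
a=proj("side",[.563,-.213,.14]);print(a)
T=tri([("side",(350,290)),("wrist",(320.7,263))]);print(T)
E
```

```text
top [ 0.5619211  -0.21202414  0.14      ] hole [ 0.55999837 -0.21139124  0.045     ]
[308 251  26  24 490] [320.35306122 262.3       ] [ 0.5613682  -0.21228174  0.14      ]
[351.33719792 289.94450579]
[ 0.5613793 -0.2120782  0.1398115]
```

Request:
step_arm:
  plan: [0, 0, 0, 0, 0, 16.7, 60, 0, 0, 0, 28.6, 0, 0, 60, 0, 0, 0, 28.6, 0, 0, 60, 0, 0, 0, 28.6, 0, 0, 60, 0, 0, 0, 28.6, 0, 0, 60, 0, 0, 0, 28.6, 0, 0, 60, 0, 0, 0, 0, 0, 0, 60, 0, 0, 0, 0, 0, 0, 60]

```text
t: 5.53
ee_pos: [0.5605, -0.21, 0.1044]
orientation: [0.0, 1.574, 0.002]
force: [0.6, 0.1, 1.3]
width: 0.703
```

Request:
step_arm:
  plan: [0, 0, 0, 0, 0, 0, 30, 0, 0, 0, 0, 0, 0, 24, 0, 0, 0, 0, 0, 0, 20, 0, 0, 0, 0, 0, 0, 15, 0, 0, 0, 0, 0, 0, 10, 0, 0, 0, 0, 0, 0, 5, 0, 0, 0, 0, 0, 0, 5, 0, 0, 0, 0, 0, 0, 5]

```text
t: 6.2
ee_pos: [0.563, -0.2128, 0.1075]
orientation: [-0.001, 1.567, -0.002]
force: [-0.6, -0.1, 7.5]
width: 0.218
```

```bash
python3 - <<'E'
from h import *
p,R,s=pose();print(s["t"],p,s["force"],s["torque"],s["width"],np.round(R.as_matrix(),4).tolist(),s["q"])
E
```

```text
6.2 [ 0.5630372  -0.21284931  0.10745839] [-0.64443091 -0.12881058  7.49488422] [-0.11450754  0.11799315  0.03550251] 0.21772696397365193 [[0.0035, 0.0006, 1.0], [-0.0021, 1.0, -0.0006], [-1.0, -0.0021, 0.0035]] [-4.76012057e-01  5.13243273e-01  1.65172135e+00 -2.77469375e-04
  9.72548739e-01 -2.04609272e+00]
```

Request:
step_arm:
  plan: [0, 0, 0, -10, 0, 0, 5, 0, 0, 0, -20, 0, 0, 5, 0, 0, 0, -20, 0, 0, 5, 0, 0, 0, -25, 0, 0, 5, 0, 0, 0, -15, 0, 0, 5, 0, 0, 0, 0, 0, 0, 5, 0, 0, 0, 0, 0, 0, 5, 0, 0, 0, 0, 0, 0, 5]

```text
t: 6.87
ee_pos: [0.5608, -0.2115, 0.1945]
orientation: [0.001, 1.572, 0.0]
force: [-0.6, 0.3, -3.6]
width: 0.221
```

```bash
python3 - <<'E'
from h import *
for i in range(4):
    p,R,s=pose();print(s["t"],p,np.round(s["force"],2),np.round(s["torque"],3),s["width"]);optics.get_image("scene")
c=(.5665,.1313)
print("move to west rim",to([c[0]-.0265,c[1],.1925]))
im=save("side","d1.png");u=proj("side",p);print(u)
x,y=int(u[0]),int(u[1]);
cv2.imwrite("pics/d1c.png",cv2.resize(im[y-60:y+90,x-100:x+100,::-1],(800,600),interpolation=cv2.INTER_CUBIC))
E
```

```text
6.8667 [ 0.56075264 -0.21145861  0.19454071] [-0.57  0.33 -3.55] [0.033 0.051 0.039] 0.22098157912218647
6.9167 [ 0.56047878 -0.2113588   0.19400171] [-0.34 -0.87 -3.1 ] [-0.003  0.059  0.008] 0.21380661595771877
6.9667 [ 0.56046362 -0.21133176  0.19380298] [ 0.05 -0.4  -2.41] [0.018 0.055 0.042] 0.21541747913673545
7.0167 [ 0.56059459 -0.21139431  0.193802  ] [ 0.42 -0.27 -2.57] [-0.011 -0.001 -0.054] 0.22169852627198394
move to west rim [  1.9 342.8 -20.9]
[350.77519071 269.59513648]
```

View pics/d1c.png

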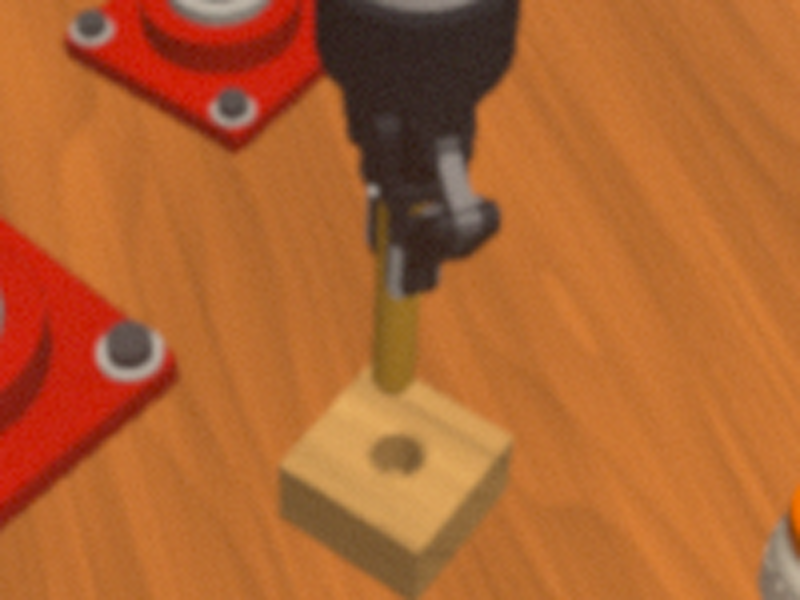

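The drift is held upright and clear of the block: its tip is at crop (395,385), above the hole at (397,455). Next I'll go over the cup.

Request:
step_arm:
  plan: [0, 0, 0, 0, 34.3, -2, 5, 0, 0, 0, 0, 34.3, -2, 5, 0, 0, 0, 0, 34.3, -2, 5, 0, 0, 0, 0, 34.3, -2, 5, 0, 0, 0, 0, 34.3, -2, 5, 0, 0, 0, 0, 34.3, -2, 5, 0, 0, 0, 0, 34.3, -2, 5, 0, 0, 0, 0, 34.3, -2, 5, 0, 0, 0, 0, 34.3, -2, 5, 0, 0, 0, 0, 34.1, -2.5, 5, 0, 0, 0, 15, 0, 0, 5, 0, 0, 0, 15, 0, 0, 5, 0, 0, 0, 0, 0, 0, 5, 0, 0, 0, 0, 0, 0, 5, 0, 0, 0, 0, 0, 0, 5]

```text
t: 8.37
ee_pos: [0.5415, 0.1306, 0.1655]
orientation: [0.001, 1.571, -0.001]
force: [0.0, -1.0, -2.6]
width: 0.216
```

```bash
python3 - <<'E'
from h import *
p,R,s=pose();print(s["t"],p,np.round(s["force"],2),np.round(R.as_matrix(),4).tolist())
a=save("side","d2.png");b=save("scene","s2.png");
a=cv2.resize(a[120:240,225:385],(400,300),interpolation=cv2.INTER_CUBIC);b=cv2.resize(b[225:345,295:455],(400,300),interpolation=cv2.INTER_CUBIC)
cv2.imwrite("pics/c2.png",np.hstack([a,b])[:,:,::-1])
E
```

```text
8.3667 [0.54149721 0.13058548 0.16550033] [ 0.03 -1.01 -2.57] [[-0.0002, 0.0009, 1.0], [-0.0002, 1.0, -0.0009], [-1.0, -0.0002, -0.0002]]
```

View pics/c2.png

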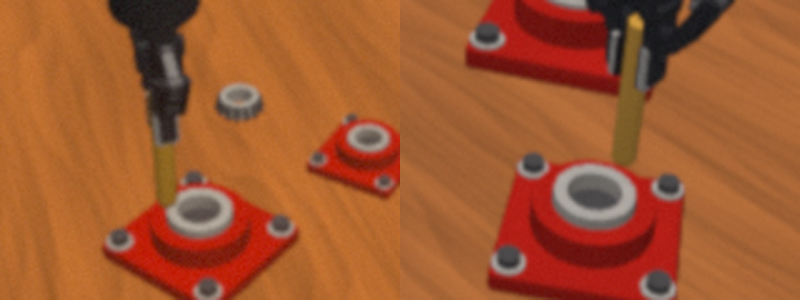

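```bash
python3 - <<'E'
from h import *
p,R,s=pose()
for c in("side","scene"):
  print(c,proj(c,p-[0,0,.0975]),proj(c,p+[0,0,.0325]),"cupW",proj(c,[.5345,.1313,.055]),"cupctr",proj(c,[.5665,.1313,.055]))
print(tri([("side",(291.4,201)),("scene",(384.5,290))]))
E
```

```text
side [292.97755023 201.05930912] [289.52058326 155.3877644 ] cupW [290.17422254 205.80329828] cupctr [303.08516184 203.08337063]
scene [383.72224377 289.04043319] [391.06228186 232.50451089] cupW [385.8199983  292.91022348] cupctr [375.10909108 300.17951945]
[0.53981889 0.13247539 0.0668702 ]
```

Request:
step_arm:
  plan: [0, 0, 0, 6, 0, 0, 5, 0, 0, 0, 4, 0, 0, 5, 0, 0, 0, 1, 0, 0, 5, 0, 0, 0, 1, 0, 0, 5, 0, 0, 0, 0, 0, 0, 5]

```text
t: 8.88
ee_pos: [0.5411, 0.1307, 0.153]
orientation: [0.0, 1.571, -0.001]
force: [-0.6, -0.2, -2.7]
width: 0.217
```

Request:
step_arm:
  plan: [0, 0, 0, 1, 0, 0, 5, 0, 0, 0, 0, 0, 0, 5]

```text
t: 9.05
ee_pos: [0.5415, 0.1309, 0.1526]
orientation: [0.0, 1.57, -0.0]
force: [-0.9, 0.3, -0.3]
width: 0.218
```

Request:
step_arm:
  plan: [0, 0, 0, 1, 0, 0, 5, 0, 0, 0, 0, 0, 0, 5]

```text
t: 9.22
ee_pos: [0.5416, 0.131, 0.152]
orientation: [0.0, 1.57, -0.0]
force: [-1.7, -0.3, 5.4]
width: 0.221
```

Request:
step_arm:
  plan: [0, 0, 0, 1, 0, 0, 5, 0, 0, 0, 0, 0, 0, 5, 0, 0, 0, 0, 0, 0, 5]

```text
t: 9.47
ee_pos: [0.5416, 0.131, 0.1512]
orientation: [0.0, 1.57, -0.0]
force: [-1.5, 0.2, 5.8]
width: 0.22
```

Request:
step_arm:
  plan: [0, 0, 0, 0.7, 0, 0, 5, 0, 0, 0, 0, 0, 0, 5, 0, 0, 0, 0, 0, 0, 5]

```text
t: 9.72
ee_pos: [0.5416, 0.1311, 0.1506]
orientation: [0.0, 1.57, -0.0]
force: [-1.8, 0.3, 5.7]
width: 0.216
```

Request:
step_arm:
  plan: [0, 0, 0, -9, 0, 0, 5, 0, 0, 0, 0, 0, 20, 5, 0, 0, 0, 0, 0, 20, 5, 0, 0, 0, 0, 0, 11, 5, 0, 0, 0, 0, 0, 0, 5, 0, 0, 0, 2, 0, 0, 5, 0, 0, 0, 1, 0, 0, 5, 0, 0, 0, 0, 0, 0, 5]

```text
t: 10.38
ee_pos: [0.5905, 0.1308, 0.1548]
orientation: [-0.0, 1.573, -0.0]
force: [-0.9, -0.2, -2.4]
width: 0.214
```

Request:
step_arm:
  plan: [0, 0, 0, 1, 0, 0, 5, 0, 0, 0, 0, 0, 0, 5]

```text
t: 10.55
ee_pos: [0.5914, 0.1309, 0.1544]
orientation: [0.0, 1.572, -0.0]
force: [0.6, 0.4, -3.4]
width: 0.216
```

Request:
step_arm:
  plan: [0, 0, 0, 1, 0, 0, 5, 0, 0, 0, 0, 0, 0, 5]

```text
t: 10.72
ee_pos: [0.592, 0.1309, 0.1535]
orientation: [0.0, 1.571, -0.0]
force: [-0.3, 0.2, -2.1]
width: 0.217
```

Request:
step_arm:
  plan: [0, 0, 0, 1, 0, 0, 5, 0, 0, 0, 0, 0, 0, 5]

```text
t: 10.88
ee_pos: [0.5924, 0.1309, 0.1528]
orientation: [0.0, 1.57, -0.0]
force: [-0.5, 0.7, -0.1]
width: 0.217
```

Request:
step_arm:
  plan: [0, 0, 0, 1, 0, 0, 5, 0, 0, 0, 1, 0, 0, 5, 0, 0, 0, 1, 0, 0, 5, 0, 0, 0, 0, 0, 0, 5, 0, 0, 0, 0, 0, 0, 5]

```text
t: 11.3
ee_pos: [0.5928, 0.131, 0.1508]
orientation: [0.001, 1.569, -0.0]
force: [-1.0, -0.5, 5.6]
width: 0.22
```

Request:
step_arm:
  plan: [0, 0, 0, 0.8, 0, 0, 5, 0, 0, 0, 0, 0, 0, 5, 0, 0, 0, 0, 0, 0, 5]

```text
t: 11.55
ee_pos: [0.5929, 0.1311, 0.1501]
orientation: [0.001, 1.569, -0.0]
force: [-1.4, 0.1, 8.0]
width: 0.219
```

Request:
step_arm:
  plan: [0, 0, 0, -9, 0, 0, 5, 0, 0, 0, 0, 13, -13, 5, 0, 0, 0, 0, 13.5, -13, 5, 0, 0, 0, 0, 0, 0, 5, 0, 0, 0, 3, 0, 0, 5, 0, 0, 0, 1, 0, 0, 5, 0, 0, 0, 0, 0, 0, 5]

```text
t: 12.13
ee_pos: [0.5664, 0.1572, 0.1534]
orientation: [0.0, 1.571, -0.001]
force: [-0.5, -0.1, -1.8]
width: 0.22
```

Request:
step_arm:
  plan: [0, 0, 0, 1, 0, 0, 5, 0, 0, 0, 0, 0, 0, 5]

```text
t: 12.3
ee_pos: [0.5666, 0.157, 0.1525]
orientation: [0.001, 1.571, -0.001]
force: [0.1, 0.7, -2.2]
width: 0.22
```

Request:
step_arm:
  plan: [0, 0, 0, 1, 0, 0, 5, 0, 0, 0, 0, 0, 0, 5]

```text
t: 12.47
ee_pos: [0.5664, 0.1571, 0.1516]
orientation: [0.001, 1.571, -0.001]
force: [0.5, -0.7, -2.7]
width: 0.22
```

Request:
step_arm:
  plan: [0, 0, 0, 1, 0, 0, 5, 0, 0, 0, 0, 0, 0, 5]

```text
t: 12.63
ee_pos: [0.5662, 0.1572, 0.1506]
orientation: [0.0, 1.571, -0.001]
force: [0.1, -0.3, -2.4]
width: 0.218
```

Request:
step_arm:
  plan: [0, 0, 0, -7, 0, 0, 5, 0, 0, 0, 0, -26, 0, 5, 0, 0, 0, 0, -26, 0, 5, 0, 0, 0, 0, 0, 0, 5, 0, 0, 0, 3, 0, 0, 5, 0, 0, 0, 1, 0, 0, 5, 0, 0, 0, 0, 0, 0, 5]

```text
t: 13.22
ee_pos: [0.566, 0.1061, 0.1536]
orientation: [0.0, 1.571, 0.0]
force: [-0.5, -0.8, -2.6]
width: 0.218
```

Request:
step_arm:
  plan: [0, 0, 0, 1, 0, 0, 5, 0, 0, 0, 0, 0, 0, 5]

```text
t: 13.38
ee_pos: [0.5664, 0.1061, 0.153]
orientation: [-0.0, 1.571, 0.0]
force: [-1.2, -0.7, -0.2]
width: 0.219
```

Request:
step_arm:
  plan: [0, 0, 0, 1, 0, 0, 5, 0, 0, 0, 0, 0, 0, 5]

```text
t: 13.55
ee_pos: [0.5665, 0.106, 0.1524]
orientation: [0.0, 1.57, 0.0]
force: [-1.0, 0.6, 4.6]
width: 0.215
```

Request:
step_arm:
  plan: [0, 0, 0, 1, 0, 0, 5, 0, 0, 0, 0, 0, 0, 5]

```text
t: 13.72
ee_pos: [0.5665, 0.106, 0.1515]
orientation: [0.0, 1.57, 0.0]
force: [-0.8, -0.6, 5.5]
width: 0.214
```

Request:
step_arm:
  plan: [0, 0, 0, 1, 0, 0, 5, 0, 0, 0, 1, 0, 0, 5, 0, 0, 0, 0.5, 0, 0, 5, 0, 0, 0, 0, 0, 0, 5, 0, 0, 0, 0, 0, 0, 5]

```text
t: 14.13
ee_pos: [0.5666, 0.1059, 0.1493]
orientation: [0.0, 1.57, 0.0]
force: [-2.1, 0.6, 7.1]
width: 0.218
```

Request:
step_arm:
  plan: [0, 0, 0, -9, 0, 0, 5, 0, 0, 0, 0, 13, -13, 5, 0, 0, 0, 0, 13, -13, 5, 0, 0, 0, 0, 0, 0, 5, 0, 0, 0, 4, 0, 0, 5, 0, 0, 0, 1, 0, 0, 5, 0, 0, 0, 0, 0, 0, 5]

```text
t: 14.72
ee_pos: [0.5403, 0.1313, 0.1519]
orientation: [-0.0, 1.571, -0.0]
force: [0.3, -0.2, -1.3]
width: 0.218
```

Request:
step_arm:
  plan: [0, 0, 0, 1, 0, 0, 5, 0, 0, 0, 0, 0, 0, 5]

```text
t: 14.88
ee_pos: [0.5406, 0.1311, 0.1511]
orientation: [0.001, 1.571, -0.001]
force: [0.7, -0.4, -2.4]
width: 0.217
```

Request:
step_arm:
  plan: [0, 0, 0, 1, 0, 0, 5, 0, 0, 0, 0, 0, 0, 5]

```text
t: 15.05
ee_pos: [0.5407, 0.1312, 0.1505]
orientation: [0.0, 1.57, -0.001]
force: [-0.9, 0.3, -1.3]
width: 0.214
```

Request:
step_arm:
  plan: [0, 0, 0, 1, 0, 0, 5, 0, 0, 0, 1, 0, 0, 5, 0, 0, 0, 0.5, 0, 0, 5, 0, 0, 0, 0, 0, 0, 5, 0, 0, 0, 0, 0, 0, 5]

```text
t: 15.47
ee_pos: [0.5407, 0.1313, 0.1486]
orientation: [0.0, 1.57, -0.0]
force: [-1.4, -0.6, 4.5]
width: 0.217
```

Request:
step_arm:
  plan: [0, 0, 0, -9, 0, 0, 5, 0, 0, 0, 0, 0, 18, 5, 0, 0, 0, 0, 0, 18, 5, 0, 0, 0, 0, 0, 16, 5, 0, 0, 0, 0, 0, 0, 5, 0, 0, 0, 4, 0, 0, 5, 0, 0, 0, 1, 0, 0, 5, 0, 0, 0, 0, 0, 0, 5]

```text
t: 16.13
ee_pos: [0.5904, 0.1313, 0.151]
orientation: [-0.0, 1.574, -0.001]
force: [0.9, -1.1, -3.0]
width: 0.218
```

Request:
step_arm:
  plan: [0, 0, 0, 1, 0, 0, 5, 0, 0, 0, 0, 0, 0, 5]

```text
t: 16.3
ee_pos: [0.5914, 0.1314, 0.1506]
orientation: [-0.0, 1.572, -0.0]
force: [0.1, -0.1, -2.2]
width: 0.225
```

Request:
step_arm:
  plan: [0, 0, 0, 1, 0, 0, 5, 0, 0, 0, 0, 0, 0, 5]

```text
t: 16.47
ee_pos: [0.592, 0.1314, 0.1498]
orientation: [0.0, 1.571, -0.0]
force: [0.2, -0.3, -1.3]
width: 0.219
```

Request:
step_arm:
  plan: [0, 0, 0, 1, 0, 0, 5, 0, 0, 0, 1, 0, 0, 5, 0, 0, 0, 1, 0, 0, 5, 0, 0, 0, 0, 0, 0, 5, 0, 0, 0, 0, 0, 0, 5]

```text
t: 16.88
ee_pos: [0.5927, 0.1315, 0.148]
orientation: [0.0, 1.57, -0.0]
force: [-1.3, -0.0, 6.9]
width: 0.22
```

Request:
step_arm:
  plan: [0, 0, 0, -9, 0, 0, 5, 0, 0, 0, 0, 13, -13, 5, 0, 0, 0, 0, 13, -13, 5, 0, 0, 0, 0, 0, 0, 5, 0, 0, 0, 4, 0, 0, 5, 0, 0, 0, 1, 0, 0, 5, 0, 0, 0, 0, 0, 0, 5]

```text
t: 17.47
ee_pos: [0.5658, 0.1575, 0.1502]
orientation: [-0.0, 1.572, -0.0]
force: [-0.3, -0.1, -2.0]
width: 0.213
```

Request:
step_arm:
  plan: [0, 0, 0, 1, 0, 0, 5, 0, 0, 0, 0, 0, 0, 5]

```text
t: 17.63
ee_pos: [0.5664, 0.1572, 0.1495]
orientation: [0.0, 1.571, -0.001]
force: [-0.1, 0.2, -2.1]
width: 0.217
```

Request:
step_arm:
  plan: [0, 0, 0, 1, 0, 0, 5, 0, 0, 0, 0, 0, 0, 5]

```text
t: 17.8
ee_pos: [0.5664, 0.1572, 0.1486]
orientation: [0.0, 1.571, -0.001]
force: [-0.2, -0.3, -3.0]
width: 0.218
```

Request:
step_arm:
  plan: [0, 0, 0, 0.8, 0, 0, 5, 0, 0, 0, 0, 0, 0, 5]

```text
t: 17.97
ee_pos: [0.5665, 0.1573, 0.1482]
orientation: [0.0, 1.57, -0.001]
force: [-0.7, -0.4, -1.3]
width: 0.221
```

Request:
step_arm:
  plan: [0, 0, 0, 0.8, 0, 0, 5, 0, 0, 0, 0, 0, 0, 5]

```text
t: 18.13
ee_pos: [0.5667, 0.1573, 0.148]
orientation: [0.0, 1.57, -0.0]
force: [-1.3, -0.8, 3.8]
width: 0.217
```

Request:
step_arm:
  plan: [0, 0, 0, -7, 0, 0, 5, 0, 0, 0, 0, -17, 0, 5, 0, 0, 0, 0, -17, 0, 5, 0, 0, 0, 0, -18, 0, 5, 0, 0, 0, 0, 0, 0, 5, 0, 0, 0, 3, 0, 0, 5, 0, 0, 0, 1, 0, 0, 5, 0, 0, 0, 0, 0, 0, 5]

```text
t: 18.8
ee_pos: [0.5659, 0.106, 0.1498]
orientation: [0.0, 1.572, 0.0]
force: [0.6, -0.2, -2.1]
width: 0.217
```

Request:
step_arm:
  plan: [0, 0, 0, 1, 0, 0, 5, 0, 0, 0, 0, 0, 0, 5]

```text
t: 18.97
ee_pos: [0.5663, 0.1061, 0.1493]
orientation: [-0.0, 1.571, 0.0]
force: [0.1, 0.5, -0.8]
width: 0.217
```

Request:
step_arm:
  plan: [0, 0, 0, 1, 0, 0, 5, 0, 0, 0, 0, 0, 0, 5]

```text
t: 19.13
ee_pos: [0.5665, 0.106, 0.1488]
orientation: [0.0, 1.57, 0.0]
force: [-1.5, 1.1, 3.7]
width: 0.219
```

Request:
step_arm:
  plan: [0, 0, 0, 1, 0, 0, 5, 0, 0, 0, 0, 0, 0, 5]

```text
t: 19.3
ee_pos: [0.5666, 0.1059, 0.148]
orientation: [0.0, 1.57, 0.0]
force: [-2.4, 0.3, 6.3]
width: 0.217
```

Request:
step_arm:
  plan: [0, 0, 0, 0.6, 0, 0, 5, 0, 0, 0, 0.6, 0, 0, 5, 0, 0, 0, 0, 0, 0, 5, 0, 0, 0, 0, 0, 0, 5]

```text
t: 19.63
ee_pos: [0.5666, 0.1059, 0.147]
orientation: [0.001, 1.57, 0.0]
force: [-1.3, 1.0, 6.9]
width: 0.217
```

Request:
step_arm:
  plan: [0, 0, 0, -9, 0, 0, 5, 0, 0, 0, 0, 13, -13, 5, 0, 0, 0, 0, 12.5, -13, 5, 0, 0, 0, 0, 0, 0, 5, 0, 0, 0, 4, 0, 0, 5, 0, 0, 0, 1, 0, 0, 5, 0, 0, 0, 1, 0, 0, 5, 0, 0, 0, 0, 0, 0, 5]

```text
t: 20.3
ee_pos: [0.5402, 0.1309, 0.1487]
orientation: [0.0, 1.571, -0.0]
force: [-0.5, 0.3, -2.2]
width: 0.217
```

Request:
step_arm:
  plan: [0, 0, 0, 1, 0, 0, 5, 0, 0, 0, 0, 0, 0, 5]

```text
t: 20.47
ee_pos: [0.5405, 0.1308, 0.1483]
orientation: [0.001, 1.571, -0.001]
force: [-1.4, 0.9, 3.0]
width: 0.219
```

Request:
step_arm:
  plan: [0, 0, 0, 1, 0, 0, 5, 0, 0, 0, 0, 0, 0, 5]

```text
t: 20.63
ee_pos: [0.5405, 0.1308, 0.1475]
orientation: [0.001, 1.57, -0.001]
force: [-1.6, 0.7, 4.4]
width: 0.223
```

Request:
step_arm:
  plan: [0, 0, 0, 0.6, 0, 0, 5, 0, 0, 0, 0.6, 0, 0, 5, 0, 0, 0, 0, 0, 0, 5, 0, 0, 0, 0, 0, 0, 5]

```text
t: 20.97
ee_pos: [0.5406, 0.1309, 0.1464]
orientation: [0.001, 1.57, -0.0]
force: [-1.7, 1.1, 5.3]
width: 0.221
```

Request:
step_arm:
  plan: [0, 0, 0, -9, 0, 0, 5, 0, 0, 0, 0, 0, 18, 5, 0, 0, 0, 0, 0, 18, 5, 0, 0, 0, 0, 0, 16, 5, 0, 0, 0, 0, 0, 0, 5, 0, 0, 0, 4, 0, 0, 5, 0, 0, 0, 1, 0, 0, 5, 0, 0, 0, 1, 0, 0, 5, 0, 0, 0, 0, 0, 0, 5]

```text
t: 21.72
ee_pos: [0.5909, 0.1308, 0.1482]
orientation: [-0.0, 1.573, -0.0]
force: [0.3, 0.7, -2.4]
width: 0.219
```

Request:
step_arm:
  plan: [0, 0, 0, 1, 0, 0, 5, 0, 0, 0, 0, 0, 0, 5]

```text
t: 21.88
ee_pos: [0.5917, 0.1309, 0.1478]
orientation: [0.0, 1.571, -0.0]
force: [-0.8, -0.3, -1.8]
width: 0.219
```

Request:
step_arm:
  plan: [0, 0, 0, 1, 0, 0, 5, 0, 0, 0, 0, 0, 0, 5]

```text
t: 22.05
ee_pos: [0.5922, 0.1309, 0.1475]
orientation: [0.0, 1.571, -0.0]
force: [-1.9, -0.8, 3.0]
width: 0.217
```

Request:
step_arm:
  plan: [0, 0, 0, 0.8, 0, 0, 5, 0, 0, 0, 0.7, 0, 0, 5, 0, 0, 0, 0.5, 0, 0, 5, 0, 0, 0, 0, 0, 0, 5, 0, 0, 0, 0, 0, 0, 5]

```text
t: 22.47
ee_pos: [0.5925, 0.131, 0.1462]
orientation: [0.0, 1.57, -0.0]
force: [-2.4, -0.4, 9.3]
width: 0.215
```

Request:
step_arm:
  plan: [0, 0, 0, -9, 0, 0, 5, 0, 0, 0, 0, 13, -13, 5, 0, 0, 0, 0, 13, -13, 5, 0, 0, 0, 0, 0, 0, 5, 0, 0, 0, 4, 0, 0, 5, 0, 0, 0, 1, 0, 0, 5, 0, 0, 0, 1, 0, 0, 5, 0, 0, 0, 0, 0, 0, 5]

```text
t: 23.13
ee_pos: [0.5662, 0.1567, 0.1473]
orientation: [0.0, 1.571, -0.001]
force: [0.7, 0.1, -2.5]
width: 0.221
```

Request:
step_arm:
  plan: [0, 0, 0, 1, 0, 0, 5, 0, 0, 0, 0, 0, 0, 5]

```text
t: 23.3
ee_pos: [0.5666, 0.1567, 0.1467]
orientation: [0.001, 1.571, -0.001]
force: [0.7, -0.4, -2.9]
width: 0.218
```

Request:
step_arm:
  plan: [0, 0, 0, 1, 0, 0, 5, 0, 0, 0, 0, 0, 0, 5]

```text
t: 23.47
ee_pos: [0.5669, 0.1567, 0.1465]
orientation: [0.0, 1.57, -0.001]
force: [-1.0, -0.0, 2.2]
width: 0.213
```

Request:
step_arm:
  plan: [0, 0, 0, 0.7, 0, 0, 5, 0, 0, 0, 0.7, 0, 0, 5, 0, 0, 0, 0, 0, 0, 5, 0, 0, 0, 0, 0, 0, 5]

```text
t: 23.8
ee_pos: [0.5671, 0.1568, 0.146]
orientation: [0.001, 1.569, -0.0]
force: [-2.9, -1.2, 10.6]
width: 0.217
```

Request:
step_arm:
  plan: [0, 0, 0, -9, 0, 0, 5, 0, 0, 0, 0, -17, 0, 5, 0, 0, 0, 0, -17, 0, 5, 0, 0, 0, 0, -17, 0, 5, 0, 0, 0, 0, 0, 0, 5, 0, 0, 0, 4, 0, 0, 5, 0, 0, 0, 1, 0, 0, 5, 0, 0, 0, 1, 0, 0, 5, 0, 0, 0, 0, 0, 0, 5]

```text
t: 24.55
ee_pos: [0.566, 0.1065, 0.147]
orientation: [-0.0, 1.571, 0.0]
force: [0.1, 1.1, -2.0]
width: 0.216
```

Request:
step_arm:
  plan: [0, 0, 0, 1, 0, 0, 5, 0, 0, 0, 0, 0, 0, 5]

```text
t: 24.72
ee_pos: [0.5663, 0.1064, 0.1467]
orientation: [-0.0, 1.571, 0.0]
force: [-0.9, 1.1, 0.8]
width: 0.217
```

Request:
step_arm:
  plan: [0, 0, 0, 1, 0, 0, 5, 0, 0, 0, 0, 0, 0, 5]

```text
t: 24.88
ee_pos: [0.5666, 0.1063, 0.1463]
orientation: [0.0, 1.57, 0.0]
force: [-0.9, 1.6, 4.8]
width: 0.217
```

Request:
step_arm:
  plan: [0, 0, 0, 0.8, 0, 0, 5, 0, 0, 0, 0.8, 0, 0, 5, 0, 0, 0, 0, 0, 0, 5, 0, 0, 0, 0, 0, 0, 5]

```text
t: 25.22
ee_pos: [0.567, 0.1064, 0.1459]
orientation: [0.001, 1.569, 0.0]
force: [-4.2, 0.7, 16.1]
width: 0.218
```

Request:
step_arm:
  plan: [0, 0, 0, 0.8, 0, 0, 5, 0, 0, 0, 0, 0, 0, 5]

```text
t: 25.38
ee_pos: [0.5672, 0.1064, 0.1457]
orientation: [0.001, 1.568, 0.0]
force: [-4.4, 0.9, 20.5]
width: 0.221
```

Request:
step_arm:
  plan: [0, 0, 0, -10, 0, 0, 5, 0, 0, 0, 0, 13, -13, 5, 0, 0, 0, 0, 12.5, -13, 5, 0, 0, 0, 0, 0, 0, 5, 0, 0, 0, 5, 0, 0, 5, 0, 0, 0, 1, 0, 0, 5, 0, 0, 0, 1, 0, 0, 5, 0, 0, 0, 0, 0, 0, 5]

```text
t: 26.05
ee_pos: [0.5397, 0.1319, 0.1461]
orientation: [0.001, 1.572, 0.0]
force: [-3.0, 2.3, 5.1]
width: 0.219
```

Request:
step_arm:
  plan: [0, 0, 0, 1, 0, 0, 5, 0, 0, 0, 0, 0, 0, 5]

```text
t: 26.22
ee_pos: [0.54, 0.1319, 0.1459]
orientation: [0.002, 1.572, -0.0]
force: [-4.4, 2.9, 12.8]
width: 0.219
```

Request:
step_arm:
  plan: [0, 0, 0, 1, 0, 0, 5, 0, 0, 0, 0, 0, 0, 5]

```text
t: 26.38
ee_pos: [0.5405, 0.1317, 0.1455]
orientation: [0.001, 1.57, -0.0]
force: [-5.3, 0.7, 16.6]
width: 0.219
```

Request:
step_arm:
  plan: [0, 0, 0, -10, 0, 0, 5, 0, 0, 0, 0, 0, 18, 5, 0, 0, 0, 0, 0, 18, 5, 0, 0, 0, 0, 0, 16, 5, 0, 0, 0, 0, 0, 0, 5, 0, 0, 0, 4, 0, 0, 5, 0, 0, 0, 1, 0, 0, 5, 0, 0, 0, 1, 0, 0, 5, 0, 0, 0, 0, 0, 0, 5]

```text
t: 27.13
ee_pos: [0.5909, 0.1313, 0.1473]
orientation: [-0.0, 1.573, -0.0]
force: [0.1, -0.1, -2.3]
width: 0.22
```

Request:
step_arm:
  plan: [0, 0, 0, 1.2, 0, 0, 5, 0, 0, 0, 0, 0, 0, 5]

```text
t: 27.3
ee_pos: [0.5917, 0.1314, 0.1467]
orientation: [0.0, 1.571, -0.0]
force: [-0.6, 0.1, -1.9]
width: 0.219
```

Request:
step_arm:
  plan: [0, 0, 0, 1, 0, 0, 5, 0, 0, 0, 0, 0, 0, 5]

```text
t: 27.47
ee_pos: [0.5923, 0.1314, 0.1463]
orientation: [0.0, 1.571, -0.0]
force: [-0.2, -0.5, 0.9]
width: 0.22
```

Request:
step_arm:
  plan: [0, 0, 0, 1, 0, 0, 5, 0, 0, 0, 0, 0, 0, 5]

```text
t: 27.63
ee_pos: [0.5926, 0.1314, 0.146]
orientation: [0.0, 1.57, -0.0]
force: [-3.2, 1.0, 8.0]
width: 0.219
```

Request:
step_arm:
  plan: [0, 0, 0, 1, 0, 0, 5, 0, 0, 0, 0, 0, 0, 5]

```text
t: 27.8
ee_pos: [0.5928, 0.1315, 0.1459]
orientation: [0.0, 1.569, -0.0]
force: [-3.1, -0.1, 13.1]
width: 0.218
```

Request:
step_arm:
  plan: [0, 0, 0, 0.7, 0, 0, 5, 0, 0, 0, 0, 0, 0, 5, 0, 0, 0, 0, 0, 0, 5]

```text
t: 28.05
ee_pos: [0.5929, 0.1315, 0.1458]
orientation: [0.0, 1.569, -0.0]
force: [-4.2, -0.7, 17.0]
width: 0.217
```

Request:
step_arm:
  plan: [0, 0, 0, -10, 0, 0, 5, 0, 0, 0, 0, 13, -13, 5, 0, 0, 0, 0, 13, -13, 5, 0, 0, 0, 0, 0, 0, 5, 0, 0, 0, 4, 0, 0, 5, 0, 0, 0, 1, 0, 0, 5, 0, 0, 0, 1, 0, 0, 5, 0, 0, 0, 1, 0, 0, 5, 0, 0, 0, 0, 0, 0, 5]

```text
t: 28.8
ee_pos: [0.5663, 0.1574, 0.1463]
orientation: [0.001, 1.571, -0.001]
force: [-1.9, 1.3, 2.2]
width: 0.221
```

Request:
step_arm:
  plan: [0, 0, 0, 1, 0, 0, 5, 0, 0, 0, 0, 0, 0, 5]

```text
t: 28.97
ee_pos: [0.5666, 0.1574, 0.1461]
orientation: [0.001, 1.57, -0.0]
force: [-2.9, 0.8, 8.1]
width: 0.22
```

Request:
step_arm:
  plan: [0, 0, 0, 1, 0, 0, 5, 0, 0, 0, 0, 0, 0, 5]

```text
t: 29.13
ee_pos: [0.5669, 0.1574, 0.1459]
orientation: [0.001, 1.57, -0.0]
force: [-4.4, 1.1, 14.5]
width: 0.224
```

Request:
step_arm:
  plan: [0, 0, 0, 1, 0, 0, 5, 0, 0, 0, 0, 0, 0, 5, 0, 0, 0, 0, 0, 0, 5]

```text
t: 29.38
ee_pos: [0.5671, 0.1575, 0.1457]
orientation: [0.001, 1.569, -0.0]
force: [-5.8, 0.2, 19.3]
width: 0.216
```

Request:
step_arm:
  plan: [0, 0, 0, 0.5, 0, 0, 5, 0, 0, 0, 0, 0, 0, 5, 0, 0, 0, 0, 0, 0, 5, 0, 0, 0, 0, 0, 0, 5]

```text
t: 29.72
ee_pos: [0.5672, 0.1575, 0.1456]
orientation: [0.001, 1.568, -0.0]
force: [-5.6, 1.3, 23.4]
width: 0.215
```

Request:
step_arm:
  plan: [0, 0, 0, -10, 0, 0, 5, 0, 0, 0, 0, -13, -13, 5, 0, 0, 0, 0, -13, -13, 5, 0, 0, 0, 0, 0, 0, 5, 0, 0, 0, 4, 0, 0, 5, 0, 0, 0, 1, 0, 0, 5, 0, 0, 0, 1, 0, 0, 5, 0, 0, 0, 0, 0, 0, 5]

```text
t: 30.38
ee_pos: [0.541, 0.1316, 0.1464]
orientation: [0.0, 1.57, -0.0]
force: [0.3, 0.0, -2.6]
width: 0.214
```

Request:
step_arm:
  plan: [0, 0, 0, 1, 0, 0, 5, 0, 0, 0, 0, 0, 0, 5]

```text
t: 30.55
ee_pos: [0.5411, 0.1317, 0.1462]
orientation: [0.0, 1.57, -0.0]
force: [-1.3, 0.6, 4.0]
width: 0.218
```

Request:
step_arm:
  plan: [0, 0, 0, 1, 0, 0, 5, 0, 0, 0, 0, 0, 0, 5]

```text
t: 30.72
ee_pos: [0.5413, 0.1317, 0.1459]
orientation: [0.0, 1.569, 0.0]
force: [-1.8, -0.1, 9.6]
width: 0.214
```

Request:
step_arm:
  plan: [0, 0, 0, 1, 0, 0, 5, 0, 0, 0, 0.7, 0, 0, 5, 0, 0, 0, 0, 0, 0, 5]

```text
t: 30.97
ee_pos: [0.5418, 0.1317, 0.1455]
orientation: [0.0, 1.567, 0.0]
force: [-5.2, -0.7, 19.9]
width: 0.216
```

Request:
step_arm:
  plan: [0, 0, 0, 0.6, 0, 0, 5, 0, 0, 0, 0, 0, 0, 5, 0, 0, 0, 0, 0, 0, 5, 0, 0, 0, 0, 0, 0, 5]

```text
t: 31.3
ee_pos: [0.5418, 0.1318, 0.1454]
orientation: [0.0, 1.567, 0.0]
force: [-5.3, -0.9, 24.1]
width: 0.217
```

Request:
step_arm:
  plan: [0, 0, 0, -10, 0, 0, 5, 0, 0, 0, 0, 0, 18, 5, 0, 0, 0, 0, 0, 18, 5, 0, 0, 0, 0, 0, 16, 5, 0, 0, 0, 0, 0, 0, 5, 0, 0, 0, 4, 0, 0, 5, 0, 0, 0, 1, 0, 0, 5, 0, 0, 0, 1, 0, 0, 5, 0, 0, 0, 1, 0, 0, 5, 0, 0, 0, 0, 0, 0, 5]

```text
t: 32.13
ee_pos: [0.5915, 0.1315, 0.1461]
orientation: [0.0, 1.571, -0.0]
force: [-2.2, -0.0, 6.1]
width: 0.217
```

Request:
step_arm:
  plan: [0, 0, 0, 1, 0, 0, 5, 0, 0, 0, 0, 0, 0, 5]

```text
t: 32.3
ee_pos: [0.5917, 0.1315, 0.1459]
orientation: [0.0, 1.57, -0.0]
force: [-3.0, -0.4, 12.2]
width: 0.219
```

Request:
step_arm:
  plan: [0, 0, 0, 1, 0, 0, 5, 0, 0, 0, 0, 0, 0, 5]

```text
t: 32.47
ee_pos: [0.5919, 0.1315, 0.1457]
orientation: [-0.0, 1.57, -0.0]
force: [-3.6, -0.3, 17.0]
width: 0.219
```

All four points are now solid at a TCP height of about 0.146 m. I'll finish the firm push here, then return the drift.

Request:
step_arm:
  plan: [0, 0, 0, 1, 0, 0, 5, 0, 0, 0, 0, 0, 0, 5, 0, 0, 0, 0, 0, 0, 5, 0, 0, 0, 0, 0, 0, 5, 0, 0, 0, 0, 0, 0, 5, 0, 0, 0, 0, 0, 0, 5]

```text
t: 32.97
ee_pos: [0.5921, 0.1315, 0.1455]
orientation: [0.0, 1.569, -0.0]
force: [-6.3, 0.3, 20.5]
width: 0.218
```

Request:
step_arm:
  plan: [0, 0, 0, -10, 0, 0, 5, 0, 0, 0, -20, 0, 0, 5, 0, 0, 0, -20, 0, 0, 5, 0, 0, 0, 0, -34.3, -3.1, 5, 0, 0, 0, 0, -34.3, -3.1, 5, 0, 0, 0, 0, -34.3, -3.1, 5, 0, 0, 0, 0, -34.3, -3.1, 5, 0, 0, 0, 0, -34.3, -3.1, 5, 0, 0, 0, 0, -34.3, -3.1, 5, 0, 0, 0, 0, -34.3, -3.1, 5, 0, 0, 0, 0, -34.3, -3.1, 5, 0, 0, 0, 0, -34.3, -3.1, 5, 0, 0, 0, 0, -34.3, -3.1, 5, 0, 0, 0, 0, 0, 0, 5, 0, 0, 0, 0, 0, 0, 5, 0, 0, 0, 0, 0, 0, 5]

```text
t: 34.3
ee_pos: [0.5603, -0.211, 0.1919]
orientation: [0.002, 1.572, -0.0]
force: [0.1, 0.6, -2.4]
width: 0.22
```

```bash
python3 - <<'E'
from h import *
p,R,s=pose();print(s["t"],p,np.round(s["force"],2),np.round(R.as_matrix(),4).tolist(),to([.5606,-.2114,.1938]))
save("wrist","w3.png");a=save("side","d3.png");b=save("scene","s3.png")
for c in("side","scene"):print(c,"tip",proj(c,p-[0,0,.0975]),"hole",proj(c,[.5605,-.2115,.045]))
a=cv2.resize(a[260:380,280:440],(400,300),interpolation=cv2.INTER_CUBIC);b=cv2.resize(b[150:270,190:350],(400,300),interpolation=cv2.INTER_CUBIC)
cv2.imwrite("pics/c3.png",np.hstack([a,b])[:,:,::-1])
E
```

```text
34.3 [ 0.56025817 -0.21098654  0.19193919] [ 0.1   0.64 -2.38] [[-0.0012, 0.0013, 1.0], [0.0011, 1.0, -0.0013], [-1.0, 0.0011, -0.0012]] [-1.9 -0.4  0.3]
side tip [348.67873578 304.91563202] hole [348.09315663 320.55820804]
scene tip [267.73522541 213.8435594 ] hole [268.53013364 231.59209353]
```

View pics/c3.png

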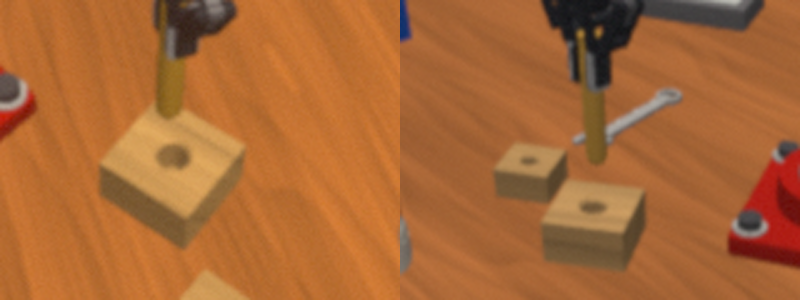

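```bash
python3 - <<'E'
from h import *
T=tri([("side",(347.6,304.8)),("scene",(268.4,214))]);H=tri([("side",(349.2,322.8)),("scene",(267.2,232.8))]);print(T,H,atz("side",(349.2,322.8),.045),atz("scene",(267.2,232.8),.045))
im=cv2.imread("pics/d3.png");sc=cv2.imread("pics/s3.png")
for n,I,(x,y) in(("side",im,(349,323)),("scene",sc,(267,233))):
    g=cv2.cvtColor(I,cv2.COLOR_BGR2GRAY)[y-8:y+9,x-10:x+11].astype(float);w=np.clip(np.median(g)-12-g,0,None);Y,X=np.mgrid[:17,:21]
    u=((w*X).sum()/w.sum()+x-10,(w*Y).sum()/w.sum()+y-8);print(n,u,atz(n,u,.045))
E
```

```text
[ 0.55880106 -0.20997614  0.09395562] [ 0.56211359 -0.2144872   0.04086073] [ 0.56081933 -0.21690053  0.045     ] [ 0.56617066 -0.20931338  0.045     ]
side (np.float64(349.5343163538874), np.float64(322.1780160857909)) [ 0.56189122 -0.21576951  0.045     ]
scene (np.float64(265.56939281288726), np.float64(233.82465923172242)) [ 0.57183782 -0.20826354  0.045     ]
```

```bash
python3 - <<'E'
from h import *
def bar(f):
    h=cv2.cvtColor(cv2.imread(f),cv2.COLOR_BGR2HSV);out=[]
    m=((h[...,0]>=17)&(h[...,0]<35)&(h[...,1]>165)&(h[...,2]<215))
    for y in range(286,312,3):
        x=np.where(m[y,330:368])[0]+330;out.append((y,len(x),round(x.mean(),1) if len(x) else None))
    return out
print(bar("pics/d1.png"));print(bar("pics/d3.png"))
a=cv2.cvtColor(cv2.imread("pics/d1.png"),cv2.COLOR_BGR2GRAY);b=cv2.cvtColor(cv2.imread("pics/d3.png"),cv2.COLOR_BGR2GRAY)
def sub(r):
    m=r;iy,ix=np.unravel_index(m.argmax(),m.shape)
    f=lambda l,c,r:(l-r)/(2*(l-2*c+r));return ix+f(m[iy,ix-1],m[iy,ix],m[iy,ix+1]),iy+f(m[iy-1,ix],m[iy,ix],m[iy+1,ix]),m.max()
for n,(x0,y0,x1,y1) in {"tip":(338,290,360,309),"finger":(340,250,375,280)}.items():
    x,y,c=sub(cv2.matchTemplate(b[y0-8:y1+8,x0-8:x1+8],a[y0:y1,x0:x1],cv2.TM_CCOEFF_NORMED));print(n,x-8,y-8,c)
print("pred",proj("side",[.56026,-.21099,.19194-.0975])-proj("side",[.5606,-.2114,.1938-.0975]))
im=cv2.imread("pics/w3.png");cv2.imwrite("pics/w3c.png",cv2.resize(im[200:440,220:420],(600,720))[:600])
E
```

```text
[(286, 10, np.float64(348.5)), (289, 10, np.float64(348.5)), (292, 10, np.float64(348.5)), (295, 10, np.float64(348.5)), (298, 11, np.float64(348.0)), (301, 10, np.float64(347.5)), (304, 9, np.float64(348.0)), (307, 1, np.float64(348.0)), (310, 0, None)]
[(286, 10, np.float64(348.5)), (289, 10, np.float64(347.5)), (292, 10, np.float64(347.5)), (295, 10, np.float64(347.5)), (298, 10, np.float64(347.5)), (301, 11, np.float64(347.0)), (304, 9, np.float64(347.0)), (307, 1, np.float64(347.0)), (310, 0, None)]
tip -0.6359552145004272 -0.12468597292900085 0.9790056
finger -0.5653151571750641 0.40181031823158264 0.9793522
pred [-0.28254604  0.47811363]
```

View pics/w3c.png

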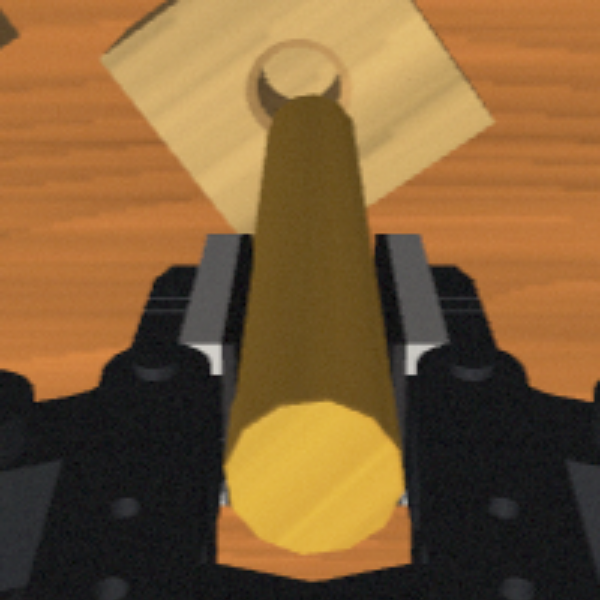

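```bash
python3 - <<'E'
from h import *
p,R,s=pose();print(p)
u=lambda x,y:(220+x/3,200+y/3)
print("hole",atz("wrist",u(299,88),.045))
print("tip -x edge",atz("wrist",u(312,96),.0945),"shoulder",atz("wrist",u(312,96),.1005))
print("proj tip",(proj("wrist",p-[.007,0,.0975])-[220,200])*3,(proj("wrist",p-[0,0,.0975])-[220,200])*3)
print("top",atz("wrist",u(314,477),.192+.0325))
print(models.mark_of("wrist","block_hole")[:2], [atz("wrist",r["uv"],.045) for r in models.mark_of("wrist","block_hole")[:2]])
E
```

```text
[ 0.56085138 -0.21010182  0.19216478]
hole [ 0.56200905 -0.21342183  0.045     ]
tip -x edge [ 0.55126322 -0.2097812   0.0945    ] shoulder [ 0.54967898 -0.20978351  0.1005    ]
proj tip [310.6027251  107.00347197] [310.58495945 135.94659779]
top [ 0.55931873 -0.20957492  0.2245    ]
[{'uv': [168.4, 208.0], 'conf': 0.85}, {'uv': [318.8, 228.0], 'conf': 0.83}] [array([ 0.54427085, -0.33913655,  0.045     ]), array([ 0.56121766, -0.21443209,  0.045     ])]
```

The wrist crop shows the hole at crop (299,88) and the bar's tip at (312,105), so I'll correct by about -3.4 mm in y and +1.8 mm in x, then lower it.

Request:
step_arm:
  plan: [0, 0, 0, 0, -3.4, 1.8, 5, 0, 0, 0, 20, 0, 0, 5, 0, 0, 0, 20, 0, 0, 5, 0, 0, 0, 5, 0, 0, 5, 0, 0, 0, 4, 0, 0, 5, 0, 0, 0, 4, 0, 0, 5, 0, 0, 0, 0, 0, 0, 5]

```text
t: 35.13
ee_pos: [0.5631, -0.215, 0.1393]
orientation: [0.0, 1.571, -0.0]
force: [-0.6, 0.5, -1.8]
width: 0.217
```

Request:
step_arm:
  plan: [0, 0, 0, 4, 0, 0, 5, 0, 0, 0, 4, 0, 0, 5, 0, 0, 0, 0, 0, 0, 5]

```text
t: 35.38
ee_pos: [0.5628, -0.215, 0.1311]
orientation: [0.0, 1.571, -0.0]
force: [0.3, -0.9, -1.6]
width: 0.217
```

Request:
step_arm:
  plan: [0, 0, 0, 5, 0, 0, 5, 0, 0, 0, 5, 0, 0, 5, 0, 0, 0, 5, 0, 0, 5, 0, 0, 0, 5, 0, 0, 5, 0, 0, 0, 0, 0, 0, 5]

```text
t: 35.8
ee_pos: [0.5621, -0.2146, 0.1099]
orientation: [0.001, 1.573, 0.0]
force: [-0.5, -0.0, -1.8]
width: 0.217
```

Request:
step_arm:
  plan: [0, 0, 0, 2, 0, 0, 5, 0, 0, 0, 1, 0, 0, 5, 0, 0, 0, 0, 0, 0, 5]

```text
t: 36.05
ee_pos: [0.5629, -0.215, 0.1082]
orientation: [0.0, 1.571, -0.0]
force: [-0.7, -0.4, -2.0]
width: 0.216
```

Request:
step_arm:
  plan: [0, 0, 0, 1, 0, 0, 5, 0, 0, 0, 0, 0, 0, 5]

```text
t: 36.22
ee_pos: [0.5631, -0.2151, 0.1075]
orientation: [0.0, 1.57, -0.001]
force: [0.2, -0.7, -3.2]
width: 0.216
```

Request:
step_arm:
  plan: [0, 0, 0, 1, 0, 0, 5, 0, 0, 0, 0, 0, 0, 5]

```text
t: 36.38
ee_pos: [0.5634, -0.2152, 0.1074]
orientation: [-0.0, 1.57, -0.001]
force: [-1.4, -0.2, 4.6]
width: 0.22
```

Request:
step_arm:
  plan: [0, 0, 0, 0.6, 0, 0, 5, 0, 0, 0, 0, 0, 0, 5]

```text
t: 36.55
ee_pos: [0.5635, -0.2152, 0.1073]
orientation: [-0.0, 1.569, -0.001]
force: [-1.9, 0.9, 8.9]
width: 0.219
```

Bottomed, so I'll ease off, open gently and rise.

Request:
step_arm:
  plan: [0, 0, 0, -1.5, 0, 0, 15, 0, 0, 0, 0, 0, 0, 22, 0, 0, 0, 0, 0, 0, 27, 0, 0, 0, 0, 0, 0, 35, 0, 0, 0, 0, 0, 0, 45, 0, 0, 0, 0, 0, 0, 60, 0, 0, 0, 0, 0, 0, 60, 0, 0, 0, 0, 0, 0, 60]

```text
t: 37.22
ee_pos: [0.5629, -0.215, 0.1071]
orientation: [0.0, 1.571, -0.0]
force: [1.0, 0.4, 1.0]
width: 0.704
```

Request:
step_arm:
  plan: [0, 0, 0, -10, 0, 0, 60, 0, 0, 0, -20, 0, 0, 60, 0, 0, 0, -30, 0, 0, 60, 0, 0, 0, -35, 0, 0, 60, 0, 0, 0, -35, 0, 0, 60, 0, 0, 0, -10, 0, 0, 60, 0, 0, 0, 0, 0, 0, 60, 0, 0, 0, 0, 0, 0, 60]

```text
t: 37.88
ee_pos: [0.5629, -0.215, 0.2478]
orientation: [-0.0, 1.57, -0.001]
force: [-0.4, 0.3, -0.3]
width: 0.701
```

```bash
python3 - <<'E'
from h import *
p,R,s=pose();print(s["t"],p,np.round(s["force"],2),s["width"])
w=save("wrist","w4.png");a=save("side","d4.png");b=save("scene","s4.png");r=lambda x:cv2.resize(x,(400,300),interpolation=cv2.INTER_CUBIC)
cv2.imwrite("pics/c4.png",np.vstack([np.hstack([r(a[160:235,255:355]),r(b[260:350,315:435])]),np.hstack([r(a[260:380,280:440]),r(w)])])[:,:,::-1])
E
```

```text
37.8833 [ 0.56294939 -0.21501983  0.24776449] [-0.42  0.3  -0.28] 0.7009980906574361
```

View pics/c4.png

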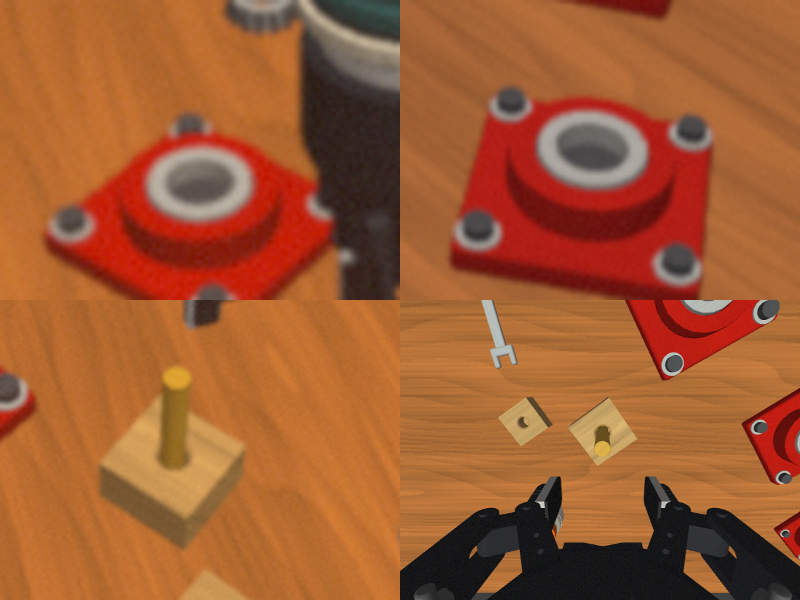

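The cup sits low and level, the drift stands in the larger block and the gripper is clear. I'll hand in.

```bash
python3 -c "
from h import *
print(robot.job_done(), robot.get_state()['t'])"
```

```text
the job is handed in; nothing more can be done
the job is handed in; nothing more can be done
```

I drove the middle-sized housing's cup home with the drift, stood the drift back in the larger block, let go and handed in at about 38 s.

- **Pressing:** I pressed lightly and alternately at four points round the rim, at about 7–13 N until the rim went solid. The largest side-to-side difference I measured was about 2.6–3 mm, roughly 3° of tilt, which is under the 5° limit.
- **Solid check:** All four points ended solid at the same height within about 0.3 mm. That is about 6.5 mm below first contact. The firm pushes were about 23–27 N on each point, measured at the wrist with the drift's weight allowed for.
- **Last pictures:** They show the cup low and level in the boss. The drift stands upright in its hole, which it reached at the original grip height, and the gripper is open and clear.

**Checks that disagreed or were skipped:**
- The hole's position differed by about 3–4 mm between the cameras. I corrected by the wrist view, and the drift went in with no side force.
- I did not press the -y point again after the later firm pushes on the other three. It was already solid at about 23 N.

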